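# Latch the transport case: hook the red plate under the T-stud and seat it

### The arm

A 6-joint arm with a two-finger parallel gripper is mounted at the origin on the work surface. World frame = base frame: x ahead of the robot, y to its left, z up, the work surface at z = 0. Lengths are in mm, angles in degrees, forces in N, time in s.
With the tool pointing down it reaches from about 350 to 850 mm from the base axis. Payload 8.1 kg.
Tool frame: the origin (TCP) lies midway between the tips of the shut fingers; the grasp point (between the pads) lies 19 mm behind it; x points along the fingers, y is the direction in which the jaws open and shut, and the axes are right-handed (so a half turn about x gives the same grasp; the last joint's range is limited). The gripper opens to 85 mm and grips with 20 to 120 N. Pads are 22 mm wide; open, the fingers measure 114 mm over their backs; the gripper's body (76 mm by 85 mm) begins 54 mm behind the grasp point. The pads swing forward as they close: fully open they stand 13 mm farther back than shut.
Start: joints at [60.997, 7.471, 85.268, -0, 87.261, -4.893], TCP at [245.074, 547.671, 231.292] pointing down, gripper open.
Joint ranges: [-169.43, 169.43], [-51.17, 129.36], [1.28, 143.12], [-76.62, 256.62], [0, 156.53], [-152.29, 152.29]. Speed limits (degrees/s): [136.94, 136.94, 159.86, 180, 180, 180].

### API

Orientations are given as [roll, pitch, yaw] about the fixed x, y, z axes, in that order (R = Rz(yaw) Ry(pitch) Rx(roll)).
In Python, from bench import sense, snapshot, hand_in gives the robot as it stands.
- The arm moves only by the tool drive_tool, never from a script. Its argument "deltas" is a list of rows, each a list of 7 numbers: the closure in counts, from 0 (fully open) to 255 (shut), then the shift along the tool's x, y, z in m, then the turn, a rotation vector about the tool's x, y, z in rad. A call has exactly 10 rows; each row is the pose to reach, as a shift and turn from the pose commanded when the call began, along the tool's axes at that moment; what a row does not reach only later rows make up. A row lasts 1/12 s, in which the tool goes at most 41.7 mm and 7.16 degrees, less where a joint would pass 70% of its speed; a pose out of reach is approached as far as the arm can. A call with a gripper value outside its range is refused whole. The fingers move at their own pace and stop on an object; "squeeze" is the grip in N (left out, the last holds). Time passes only in rows, so rows that repeat a pose let the fingers close, or fill a call up. It gives the time, the measured TCP pose, the force and the opening at its end, in the units of the state.
- sense(): the state, without advancing time (a new reading comes with each control period).
- snapshot(name): name is "scene" or "top"; returns a dict with "frame" (400x640x3 uint8, blue, green, red), "fx", "fy", "cx", "cy" (pixels), "rvec" (rotation vector, rad) and "tvec" (3), from world to camera coordinates, as OpenCV has them. Camera axes: x right, y down, z forward; pixel columns grow to the right and rows downward; lengths in mm; the calibration is good to about 2 mm. A picture is of the moment at which its call begins. There is no depth.
- hand_in(): hands the job in, once; it reports no verdict.
The state is a dict: "time": time; "joint_pos": joint angles; "qd": joint speeds; "joint_efforts": joint torques, N m; "tool_pos": TCP position; "tcp_rot": TCP orientation; "ft_force": force on the tool from outside, world axes, zero at the start; "wrist_torque": the same for the moment, N m; "finger_gap": finger opening in mm.
Only numpy, scipy, OpenCV 4.12 (cv2) and the standard library are available. Lean on these libraries where they do the work, as an engineer would, in place of code of your own. Each camera call takes 0.05 s, during which the arm holds its last target.

### The job

Lock the lid of the blue transport case with the loose red latch plate: hold it with its tip tilted down, hook the tip of its oblong eye under the wide head of the brass-topped stud, then level the plate and seat the eye fully down round the stud's foot, with the plate lying flat across the ledge and the edge of the lid, grip end towards the lid. The stud may be clamped anywhere in its slot, so feel for it gently and do not force the plate against the case; let go at the end and leave everything else where it is.

Things in the scene. Friction and masses are not known exactly. Their poses are not given: they have to be found in the camera images.
- grip (a point): Centre of the black upright grip of the loose red latch plate: a block 24 (x) x 14 (y) x 46 (z) mm, to be pinched across its 14 mm (along y). Its centre is 23 mm above the plate's top face and 52 mm along +x from the eye's centre. Axes are the plate's: x from tip to grip, z up out of the plate.
- eye (a point): Centre of the plate's oblong through-eye, half-way through its 5 mm thickness; axes as grip. The eye is 36 mm long (x) and 16 mm wide (y). At the tip (-x) a lip 9 mm wide closes it; on the +x side the plate goes on for 60 mm. Seated, this point is 2.5 mm above slot's face over the stud's centre; the eye has 2 mm of play all round on the foot.
- slot (a point): Middle of the stud's slot, on the case's flat top; axes as case. Upright T-stud at y = 0, its centre up to 14 mm off this point along x either way (not measured: feel or look for it). Heights above the top: foot 32 (x) x 12 (y) mm, 0-5 mm, square-edged; stem 10 x 9 mm, to 20 mm; head 44 x 11 mm, 20-25 mm. The stud does not give. Keep plate and gripper forces on it under 30 N.
- tin: Bystander: green tin with white lid, 98 x 78 x 54 mm, origin at the centre of its underside; left or right of the case, on the side away from the red plate. Leave it where it is.
- jar: Bystander: glass jar with yellow cap, 52 mm wide, 75 mm high, standing far back on the case's lid; origin under its centre.
- washer: Bystander: steel ring, 44 mm wide, 6 mm high, lying far back on the lid; origin under its centre.
- driver: Bystander: screwdriver with orange handle lying on the table, left, beyond the case.
- carton: Bystander: cardboard carton, 120 x 90 x 70 mm, right, beyond the case; origin under its centre.
- tub: Bystander: open yellow tub, 130 x 100 x 50 mm, far left; origin under its centre.
- mug: Bystander: blue ceramic cup, 76 mm wide, 90 mm high, far right; origin under its centre.
- plate: Loose red steel latch plate, 105 (x) x 40 x 5 mm, 0.1-0.2 kg, flat on the table left or right of the case, grip up; origin under the eye. The head is longer than the eye: with x along the case's x and the tip tilted down about 0.5 rad, lower the lip on the head's -x side, slide it to +x under the head to the stem, level the plate, slide back to -x till the eye is over the foot, let it down.
- case: Fixed blue transport case, 264 (x) x 220 (y) x 80 (z) mm; origin on the table straight below slot, x from ledge to lid (away from the robot at yaw 0), z up. The top is flat and flush at 80 mm: aluminium ledge from 46 mm before to 36 mm behind slot, then the closed grey lid to 212 mm behind; 107 mm to each side. Plate seated: its x along the case's x.
Not all that is in view belongs to the job. Of the things like the plate, leave any that is orange or purple; of the rest the smaller one is meant.

How it is judged:
By the outcome, as a careful person would: the job done as asked, in the order asked, and still so for the second after the job is handed in, with the robot touching nothing.
It also fails if it takes over 58 s, if anything falls off the work surface, if the arm or the gripper's body presses on something with over 40 N, if the wrist force passes 120 N, or if a joint passes its speed limit or range.

## Working session

There is one attempt and no reset: what is moved stays moved. The work goes in short steps, Python scripts to look and compute and a tool call to move; the robot and the scene stay as the last step left them, time stands still between calls to the robot, and variables do not carry over. Pictures are saved under pics/ and viewed, and the job is handed in when it is done.

Besides the shell and the picture viewer there is one more tool, called after "Request:" as name(argument=value, ...), one argument or row to a line, values as JSON. drive_tool: Moves the arm, as the interface text tells. Its arguments: {"type":"object","properties":{"deltas":{"type":"array","items":{"type":"array","items":{"type":"number"}}},"squeeze":{"type":"number"}},"required":["deltas"]}

```bash
mkdir -p pics; ls
python3 - <<'E'
from bench import sense,snapshot
import cv2,json,pickle
s=sense();print(s)
for n in("scene","top"):
    d=snapshot(n);pickle.dump(d,open(n+'0.pkl','wb'));cv2.imwrite(f'pics/{n}0.png',d['frame']);print(n,d['fx'],d['fy'],d['cx'],d['cy'],d['rvec'],d['tvec'])
E
```

```text
pics
{'time': 0.0, 'joint_pos': array([ 6.09964784e+01,  7.51662103e+00,  8.53302587e+01, -2.33555101e-03,
        8.72617144e+01, -4.89257826e+00]), 'qd': array([-0.02088243, -0.10342844, -0.10559497,  0.00510526,  0.07829268,
        0.01921404]), 'joint_efforts': array([ 9.76983720e-04, -5.69421351e+01, -5.00540113e+01, -1.09736295e-04,
        1.53697422e-02,  1.56261990e-05]), 'tool_pos': array([244.81838899, 547.16617432, 230.2192791 ]), 'tcp_rot': array([ -93.66201836,   89.89138081, -117.77284791]), 'ft_force': array([-0.67678456,  0.93145352, -0.30450158]), 'wrist_torque': array([-0.0545455 ,  0.00593081,  0.02200632]), 'finger_gap': 85.37945341646642}
scene 377.3790891233812 377.3790891233812 321.92960985515424 208.59118084774602 [ 2.31347157  1.24117132 -0.37067026] [-247.9821153  -293.52406334 1357.80907497]
top 455.66547859943466 455.66547859943466 326.5351461811407 196.04320631130406 [ 2.15482916 -2.14752519  0.1327434 ] [ -13.57092148  459.40328758 1735.80646838]
```

View pics/scene0.png

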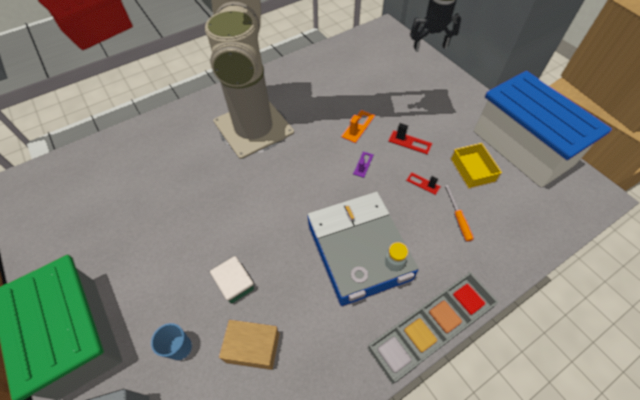

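View pics/top0.png

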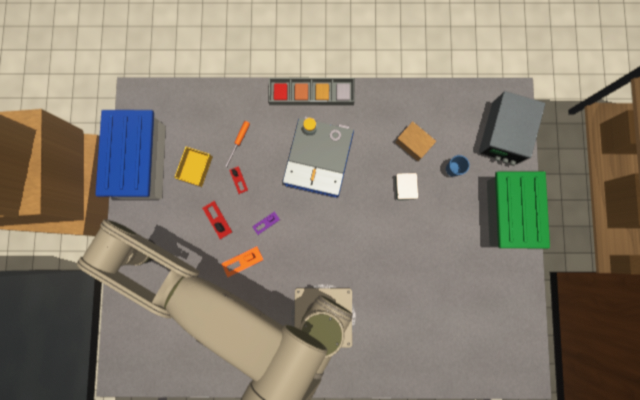

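Four candidates in the top view: red at (238,180), red at (217,220), purple at (266,223) and orange at (242,262). Purple and orange are excluded, and the smaller of the two reds is the one at (238,180), which is (424,183) in the scene view. I'll confirm this in enlarged crops.

```bash
cat > h.py <<'E'
import numpy as np,cv2,pickle
from scipy.spatial.transform import Rotation as R
def ray(d,u,v):
    Rm=cv2.Rodrigues(np.array(d['rvec'],float))[0];t=np.array(d['tvec'],float).ravel()
    r=Rm.T@np.array([(u-d['cx'])/d['fx'],(v-d['cy'])/d['fy'],1]);return -Rm.T@t,r
def onz(d,u,v,z):
    c,r=ray(d,u,v);return c+r*(z-c[2])/r[2]
def proj(d,P):
    K=np.array([[d['fx'],0,d['cx']],[0,d['fy'],d['cy']],[0,0,1.]])
    return cv2.projectPoints(np.array(P,float).reshape(-1,1,3),np.array(d['rvec'],float),np.array(d['tvec'],float),K,None)[0].reshape(-1,2)
def crop(d,u0,v0,u1,v1,s,name):
    f=cv2.resize(d['frame'][v0:v1,u0:u1],None,fx=s,fy=s,interpolation=cv2.INTER_CUBIC)
    for u in range((u0+9)//10*10,u1,10):
        cv2.line(f,(int((u-u0+.5)*s),0),(int((u-u0+.5)*s),6),(0,255,255),1);cv2.putText(f,str(u),(int((u-u0+.5)*s)-10,16),0,.35,(0,255,255),1)
    for v in range((v0+9)//10*10,v1,10):
        cv2.line(f,(0,int((v-v0+.5)*s)),(6,int((v-v0+.5)*s)),(0,255,255),1);cv2.putText(f,str(v),(8,int((v-v0+.5)*s)+4),0,.35,(0,255,255),1)
    cv2.imwrite('pics/'+name+'.png',f)
def both(n):
    from bench import snapshot
    o={}
    for k in('scene','top'):
        o[k]=snapshot(k);pickle.dump(o[k],open(k+n+'.pkl','wb'))
    return o
def load(n):return {k:pickle.load(open(k+n+'.pkl','rb')) for k in('scene','top')}
E
python3 - <<'E'
from h import *
o=load('0')
crop(o['top'],195,160,255,245,7,'c_t1');crop(o['scene'],380,120,450,200,7,'c_s1')
crop(o['top'],275,110,360,202,6,'c_t2');crop(o['scene'],300,185,420,305,5,'c_s2')
E
```

```text
(no output)
```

View pics/c_t1.png

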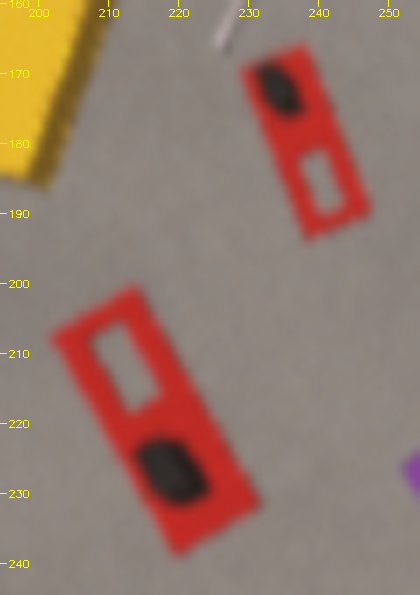

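View pics/c_s1.png

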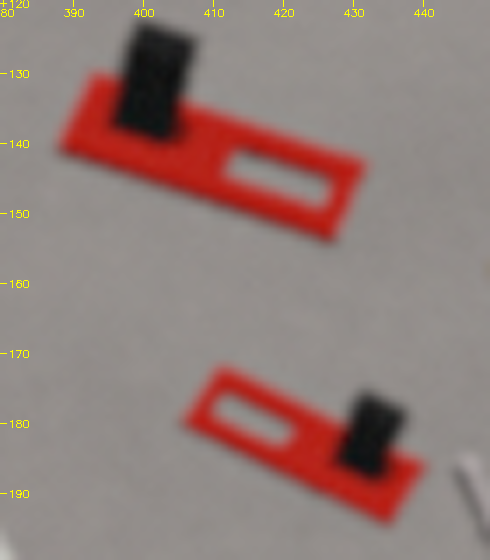

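View pics/c_t2.png

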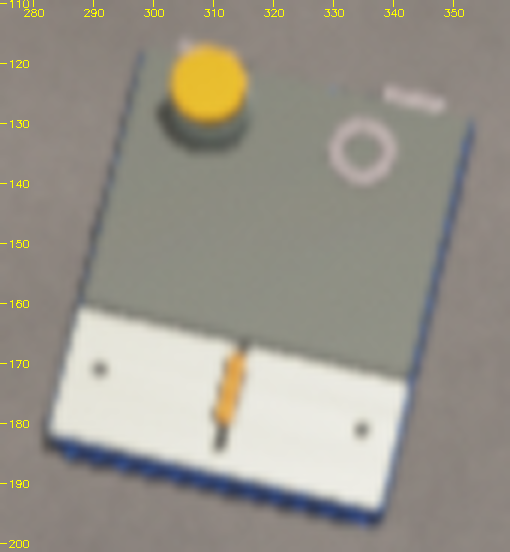

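View pics/c_s2.png

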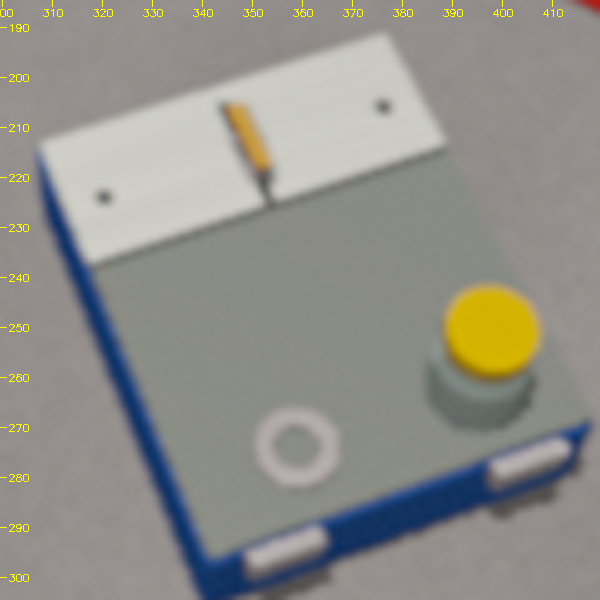

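```bash
cat > fit.py <<'E'
from h import *
from scipy.optimize import least_squares
o=load('0')
def fit(obs,x0,name):
    def res(p,per=False):
        Rm=R.from_euler('z',p[2]).as_matrix();out=[]
        for k,(P,px) in obs.items():
            out.append(proj(o[k],np.array(P)@Rm.T+[p[0],p[1],0])-px)
        return out
    s=least_squares(lambda p:np.concatenate([a.ravel() for a in res(p)]),x0)
    print(name,s.x[:2],np.degrees(s.x[2]));
    for k,a in zip(obs,res(s.x)):print(k,np.round(a,1).tolist())
    for k in obs:
        q=least_squares(lambda p:res(p)[list(obs).index(k)].ravel(),x0).x;print(' only',k,q[:2],np.degrees(q[2]))
    return s.x
T=lambda L,u0,v0,s:np.array(L)/s+[u0-.5,v0-.5]
# plate: tip -x: eye -18, lip 9 -> -27 ; other +78
PC=[(78,20,5),(78,-20,5),(-27,-20,5),(-27,20,5)]
PE=[(18,8,5),(18,-8,5),(-18,-8,5),(-18,8,5)]
pl=fit({'top':(PC,T([(241,68),(306,43),(372,210),(310,241)],195,160,7)),
 'scene':(PC,T([(425,465),(392,525),(183,425),(222,364)],380,120,7))},[500,250,1.9],'plate')
CC=[(-46,107,80),(-46,-107,80),(36,-107,80),(36,107,80),(212,107,80),(212,-107,80)]
ca=fit({'top':(CC,T([(48,435),(382,515),(410,380),(80,305),(140,50),(472,122)],275,110,6)),
 'scene':(CC,T([(385,33),(40,143),(92,266),(447,147),(590,424),(208,562)],300,185,5))},[500,50,0],'case')
E
python3 fit.py
```

```text
plate [504.96226152 327.06450752] 23.046392386908977
top [[-0.1, -0.0], [0.0, -0.3], [0.3, -0.0], [-0.3, -0.6]]
scene [[0.4, -0.2], [-0.2, -0.1], [-0.3, -0.5], [-0.4, 0.0]]
 only top [504.03376827 326.9551394 ] 23.05190836132907
 only scene [505.64933133 326.94821028] 23.05890039375
case [529.36165344  38.75119322] -13.224953289905319
top [[0.3, -0.8], [-0.3, -1.2], [-0.0, 0.5], [0.2, 0.2], [1.3, -1.0], [0.1, -0.5]]
scene [[-0.0, 0.3], [-0.1, 0.1], [-0.7, -0.4], [-0.3, -0.2], [0.7, -1.2], [0.1, -0.8]]
 only top [527.41516498  39.1421629 ] -12.756999381751376
 only scene [530.51166748  38.40972077] -13.479850357716384
```

Run:
```python
from h import *
o=load('0')
crop(o['top'],278,155,350,200,11,'d_t');crop(o['scene'],300,185,395,245,8,'d_s')
```

```text
(no output)
```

View pics/d_t.png

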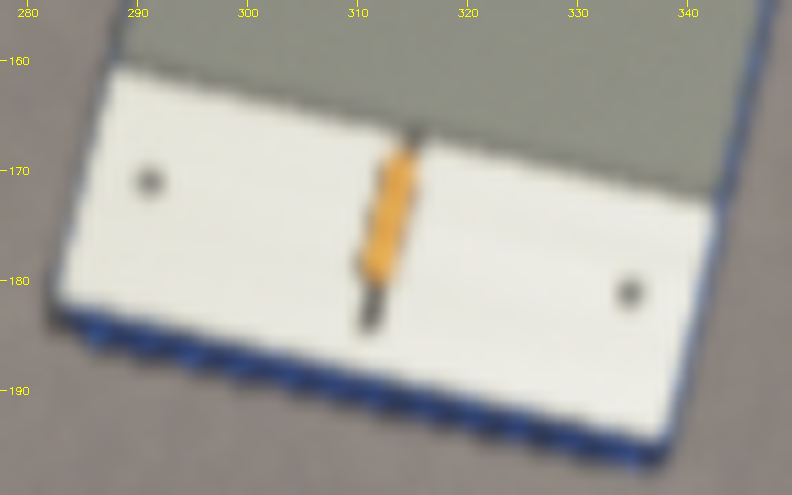

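View pics/d_s.png

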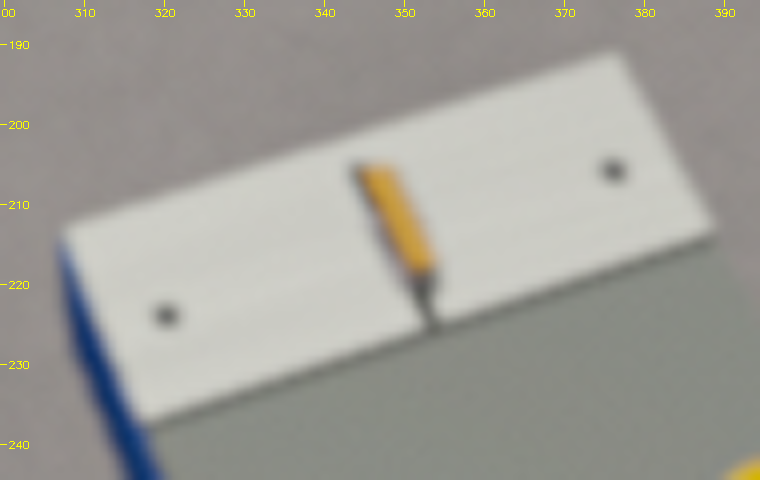

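```bash
cat > fit2.py <<'E'
from fit import *
CC=[(-46,107,80),(-46,-107,80),(36,-107,80),(36,107,80)]
print('-----')
ca=fit({'top':(CC,T([(58,305),(662,440),(718,203),(110,66)],278,155,11)),
 'scene':(CC,T([(618,50),(65,230),(145,425),(718,232)],300,185,8))},[500,50,0],'case')
# head ends (centres) at z=105 -> center of head
Rz=R.from_euler('z',-ca[2]).as_matrix()
for k,L,a in(('top',[(402,154),(377,283)],(278,155,11)),('scene',[(377,168),(421,272)],(300,185,8))):
    P=[onz(o[k],*q,105) for q in T(L,*a)]
    print(k,'head ends in case frame',[np.round(Rz@(p-[ca[0],ca[1],0]),1) for p in P])
for k,L,a in(('top',[(150,181),(629,292)],(278,155,11)),('scene',[(613,171),(166,316)],(300,185,8))):
    P=[onz(o[k],*q,80) for q in T(L,*a)]
    print(k,'holes in case frame',[np.round(Rz@(p-[ca[0],ca[1],0]),1) for p in P])
for k,L,a in(('top',[(414,132),(369,330)],(278,155,11)),('scene',[(432,327)],(300,185,8))):
    P=[onz(o[k],*q,80) for q in T(L,*a)]
    print(k,'slot ends in case frame',[np.round(Rz@(p-[ca[0],ca[1],0]),1) for p in P])
# grip top z=51
E
python3 fit2.py|sed -n '/-----/,$p'
```

```text
-----
case [529.23749953  39.77147869] -12.728072146679159
top [[-0.2, -0.7], [0.0, -0.5], [-0.3, 0.1], [0.1, 0.2]]
scene [[-0.3, 0.2], [0.0, 0.0], [0.1, -0.3], [-0.4, -0.3]]
 only top [528.37950037  39.45299015] -12.587074478638245
 only scene [529.76952369  39.87887431] -12.82246996421051
top head ends in case frame [array([ 24.7,   0.2, 105. ]), array([-20.5,  -1.6, 105. ])]
scene head ends in case frame [array([-16.2,  -1.4, 105. ]), array([ 28. ,  -3.6, 105. ])]
top holes in case frame [array([ 0.6, 84.7, 80. ]), array([ -0.4, -84.9,  80. ])]
scene holes in case frame [array([ 0.8, 84.1, 80. ]), array([ -0.5, -86. ,  80. ])]
top slot ends in case frame [array([37.6, -0.1, 80. ]), array([-33.2,  -0.8,  80. ])]
scene slot ends in case frame [array([36.6, -1.6, 80. ])]
```

```bash
cat > plan.py <<'E'
from h import *
import json
def rd(): 
    c=json.load(open('cmd.json'));return np.array(c['p']),np.array(c['R'])
def wr(p,Rm): json.dump({'p':list(p),'R':np.array(Rm).tolist()},open('cmd.json','w'))
def down(yaw,tilt=0):
    """plate-frame yaw (deg), tilt rad (tip down positive): tool rotation, y_tool=sgn*plate y"""
    P=R.from_euler('z',np.radians(yaw)).as_matrix()@R.from_euler('y',-tilt).as_matrix()
    return P
def tool_from_plate(P,sg): # x_tool=-Pz, y_tool=sg*Py, z=x cross y
    x=-P[:,2];y=sg*P[:,1];return np.stack([x,y,np.cross(x,y)],1)
def delta(p,Rm):
    p0,R0=rd();return R0.T@(np.array(p)-p0),R.from_matrix(R0.T@Rm).as_rotvec()
def apply(row): # row: mm->given m & rad, after being executed
    p0,R0=rd();p=p0+R0@np.array(row[:3])*1000;Rm=R0@R.from_rotvec(row[3:]).as_matrix();wr(p,Rm);return p,Rm
E
python3 - <<'E'
from plan import *
from bench import sense
s=sense();M=R.from_euler('xyz',s['tcp_rot'],degrees=True).as_matrix();print(M.round(3))
yaw=np.degrees(np.arctan2(M[1,1],M[0,1]));print('ytool yaw',yaw)
y=np.radians(yaw);Y=np.array([np.cos(y),np.sin(y),0]);X=np.array([0,0,-1.]);R0=np.stack([X,Y,np.cross(X,Y)],1)
wr([245.074,547.671,231.292],R0)
for sg in(1,-1):
    d=delta([553,347.5,110],tool_from_plate(down(23.05),sg));print(sg,d[0].round(1),d[1].round(3))
o=load('0')
# check grip model overlay
Pz=R.from_euler('z',23.05,degrees=True).as_matrix()
for k in o:
  print(k,proj(o[k],[[505,327,0]+Pz@np.array([52+a,b,51]) for a,b in((12,7),(12,-7),(-12,-7),(-12,7))]).round(1).tolist())
E
```

```text
[[-0.001  0.409  0.913]
 [-0.002  0.913 -0.409]
 [-1.    -0.002 -0.   ]]
ytool yaw 65.88870686450112
1 [121.3 -56.9 362.8] [-0.823  0.     0.   ]
-1 [121.3 -56.9 362.8] [2.318 0.    0.   ]
scene [[438.5, 177.9], [436.6, 181.0], [429.4, 177.6], [431.3, 174.5]]
top [[230.7, 168.9], [234.1, 167.6], [236.3, 173.2], [233.0, 174.6]]
```

Request:
drive_tool(
  deltas=[
    [110,0.012,-0.006,0.036,-0.082,0,0],
    [110,0.024,-0.011,0.073,-0.165,0,0],
    [110,0.036,-0.017,0.109,-0.247,0,0],
    [110,0.049,-0.023,0.145,-0.329,0,0],
    [110,0.061,-0.028,0.181,-0.411,0,0],
    [110,0.073,-0.034,0.218,-0.494,0,0],
    [110,0.085,-0.04,0.254,-0.576,0,0],
    [110,0.097,-0.046,0.29,-0.658,0,0],
    [110,0.109,-0.051,0.327,-0.741,0,0],
    [110,0.121,-0.057,0.363,-0.823,0,0],
  ],
  squeeze=60,
)

```text
time: 0.93
tool_pos: [554.2, 346.0, 109.2]
tcp_rot: [179.5, 90.0, -157.3]
ft_force: [1.0, 0.3, 0.2]
finger_gap: 48.5
```

```bash
cat > ap.py <<'E'
import sys
from plan import *
from bench import sense
if len(sys.argv)>1: apply([float(a) for a in sys.argv[1:7]])
s=sense();p,Rm=rd();M=R.from_euler('xyz',s['tcp_rot'],degrees=True)
print('t',round(s['time'],2),'cmd',p.round(1),'meas',s['tool_pos'].round(1),'rot err deg',np.degrees((R.from_matrix(Rm).inv()*M).as_rotvec()).round(2),'F',s['ft_force'].round(1),'gap',round(s['finger_gap'],1),'j',s['joint_pos'].round(0))
E
python3 ap.py .121 -.057 .363 -.823 0 0
```

```text
t 0.93 cmd [553.1 347.4 110.3] meas [554.2 346.  109.2] rot err deg [-0.23  0.04  0.  ] F [1.  0.3 0.2] gap 48.5 j [ 27.  20.  83.   0.  76. -86.]
```

Request:
drive_tool(
  deltas=[
    [110,0.015,0,0,0,0,0],
    [110,0.03,0,0,0,0,0],
    [110,0.045,0,0,0,0,0],
    [110,0.06,0,0,0,0,0],
    [110,0.07,0,0,0,0,0],
    [110,0.08,0,0,0,0,0],
    [110,0.088,0,0,0,0,0],
    [110,0.094,0,0,0,0,0],
    [110,0.097,0,0,0,0,0],
    [110,0.097,0,0,0,0,0],
  ],
)

```text
time: 1.77
tool_pos: [552.8, 347.4, 12.8]
tcp_rot: [-173.9, 90.0, -150.8]
ft_force: [0.0, 0.1, -0.2]
finger_gap: 48.7
```

```bash
python3 ap.py .097 0 0 0 0 0
python3 - <<'E'
from h import *
o=both('1')
crop(o['top'],195,130,275,200,9,'e_t');crop(o['scene'],390,130,470,200,9,'e_s')
E
```

```text
t 1.77 cmd [553.1 347.4  13.3] meas [552.8 347.4  12.8] rot err deg [-0.02  0.04 -0.  ] F [ 0.   0.1 -0.2] gap 48.7 j [ 28.  26.  86.  -0.  67. -85.]
```

View pics/e_s.png

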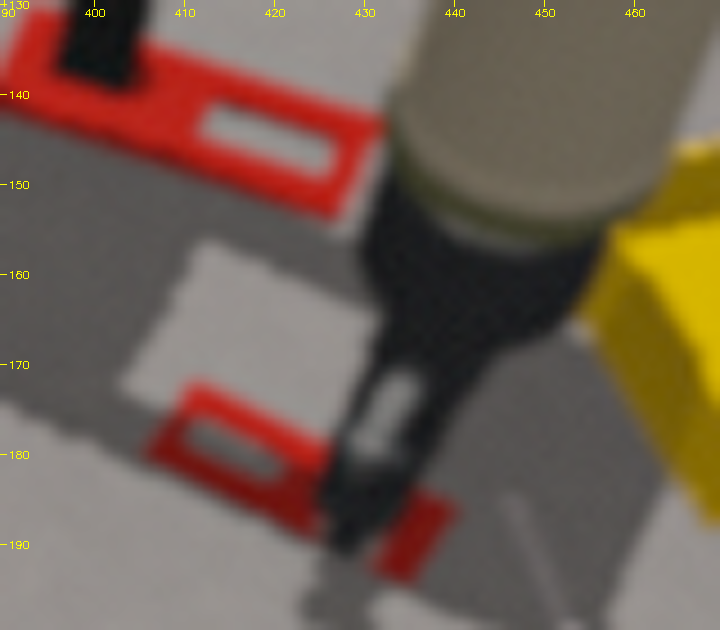

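View pics/e_t.png

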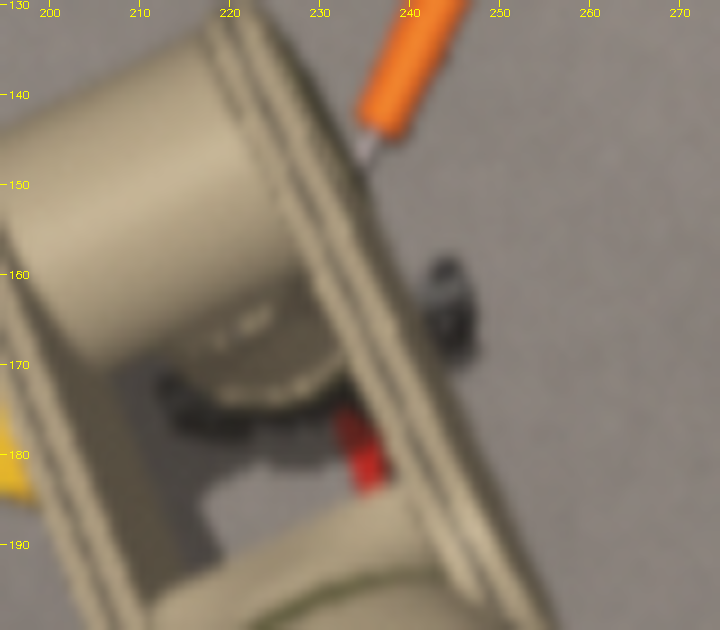

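The fingers straddle the grip, with the near finger tip at about scene (429,190) and the plate at (408-440,172-194). Next I close and lift.

Request:
drive_tool(
  deltas=[
    [255,0,0,0,0,0,0],
    [255,0,0,0,0,0,0],
    [255,0,0,0,0,0,0],
    [255,0,0,0,0,0,0],
    [255,0,0,0,0,0,0],
    [255,0,0,0,0,0,0],
    [255,0,0,0,0,0,0],
    [255,0,0,0,0,0,0],
    [255,0,0,0,0,0,0],
    [255,0,0,0,0,0,0],
  ],
  squeeze=70,
)

```text
time: 2.7
tool_pos: [553.6, 347.6, 14.1]
tcp_rot: [2.8, 89.9, 25.9]
ft_force: [-1.2, 0.3, 5.6]
finger_gap: 13.4
```

```bash
python3 ap.py
python3 - <<'E'
from plan import *
# lift targets: (1) above table z=200 en route; report delta for lift then travel to pre-hook
E
```

```text
t 2.7 cmd [553.1 347.4  13.3] meas [553.6 347.6  14.1] rot err deg [-0.   -0.07  0.  ] F [-1.2  0.3  5.6] gap 13.4 j [ 28.  26.  86.  -0.  67. -85.]
```

Request:
drive_tool(
  deltas=[
    [255,-0.004,0,0,0,0,0],
    [255,-0.014,0,0,0,0,0],
    [255,-0.028,0,0,0,0,0],
    [255,-0.046,0,0,0,0,0],
    [255,-0.066,0,0,0,0,0],
    [255,-0.09,0,0,0,0,0],
    [255,-0.114,0,0,0,0,0],
    [255,-0.134,0,0,0,0,0],
    [255,-0.147,0,0,0,0,0],
    [255,-0.15,0,0,0,0,0],
  ],
)

```text
time: 3.53
tool_pos: [554.8, 348.3, 167.9]
tcp_rot: [4.9, 89.7, 27.9]
ft_force: [0.4, -0.5, -0.7]
finger_gap: 13.3
```

```bash
python3 ap.py -.15 0 0 0 0 0
cat > hk.py <<'E'
from plan import *
# eye target in stud-relative case frame (X,Z above top), tilt; returns tool pose
CASE=dict(p=np.array([529.2,39.8,80.]),yaw=-13.0,s=4.0,y=-0.9,g=np.array([52,0,11.5]))
import os
if os.path.exists('case.json'):
    c=json.load(open('case.json'));CASE.update({k:(np.array(v) if isinstance(v,list) else v) for k,v in c.items()})
def tool(X,Z,tilt,dy=0):
    C=R.from_euler('z',CASE['yaw'],degrees=True).as_matrix()
    P=down(CASE['yaw'],tilt)
    eye=CASE['p']+C@np.array([CASE['s']+X,CASE['y']+dy,Z])
    return eye+P@CASE['g'],tool_from_plate(P,1)
def go(X,Z,tilt,dy=0):
    p,Rm=tool(X,Z,tilt,dy);d=delta(p,Rm);print('to',p.round(1),'delta mm',d[0].round(1),'rot',d[1].round(3),'|',round(float(np.linalg.norm(d[0])),1),np.degrees(np.linalg.norm(d[1])).round(1))
E
python3 - <<'E'
from hk import *
go(-14,102,.5)
print((down(-13).T@(onz(load('0')['top'],309.5,123.5,155)-CASE['p'])).round(0))
E
```

```text
t 3.53 cmd [553.1 347.4 163.3] meas [554.8 348.3 167.9] rot err deg [-0.   -0.34  0.03] F [ 0.4 -0.5 -0.7] gap 13.3 j [ 28.  18.  80.   0.  82. -85.]
to [558.3  32.1 217. ] delta mm [ -53.7 -292.1 -118.6] rot [ 0.616 -0.483 -0.157] | 319.8 45.7
[175.  52.  75.]
```

Request:
drive_tool(
  deltas=[
    [255,-0.003,-0.015,-0.006,0.031,-0.024,-0.008],
    [255,-0.009,-0.046,-0.019,0.093,-0.072,-0.024],
    [255,-0.015,-0.082,-0.033,0.173,-0.136,-0.044],
    [255,-0.022,-0.12,-0.048,0.25,-0.2,-0.064],
    [255,-0.029,-0.158,-0.064,0.33,-0.26,-0.084],
    [255,-0.036,-0.195,-0.079,0.41,-0.32,-0.104],
    [255,-0.043,-0.232,-0.094,0.49,-0.384,-0.124],
    [255,-0.049,-0.265,-0.107,0.56,-0.44,-0.142],
    [255,-0.052,-0.285,-0.116,0.6,-0.47,-0.153],
    [255,-0.054,-0.292,-0.119,0.616,-0.483,-0.157],
  ],
)

```text
time: 4.37
tool_pos: [556.4, 29.3, 216.0]
tcp_rot: [-0.1, 61.4, -13.3]
ft_force: [-1.5, 0.3, -1.8]
finger_gap: 13.4
```

Request:
drive_tool(
  deltas=[
    [255,0,0,0,0,0,0],
    [255,0,0,0,0,0,0],
    [255,0,0,0,0,0,0],
    [255,0,0,0,0,0,0],
    [255,0,0,0,0,0,0],
    [255,0,0,0,0,0,0],
    [255,0,0,0,0,0,0],
    [255,0,0,0,0,0,0],
    [255,0,0,0,0,0,0],
    [255,0,0,0,0,0,0],
  ],
)

```text
time: 5.2
tool_pos: [557.9, 32.1, 217.3]
tcp_rot: [0.0, 61.4, -13.0]
ft_force: [-0.4, 0.3, -2.0]
finger_gap: 13.3
```

```bash
python3 ap.py -.054 -.292 -.119 .616 -.483 -.157
python3 - <<'E'
from hk import *
o=both('2')
crop(o['top'],265,110,365,205,7,'f_t');crop(o['scene'],300,120,400,220,7,'f_s')
E
```

```text
t 5.2 cmd [557.9  32.1 217.3] meas [557.9  32.1 217.3] rot err deg [-0.    0.01  0.  ] F [-0.4  0.3 -2. ] gap 13.3 j [  3. -25. 120.  -9.  57. -71.]
```

View pics/f_s.png

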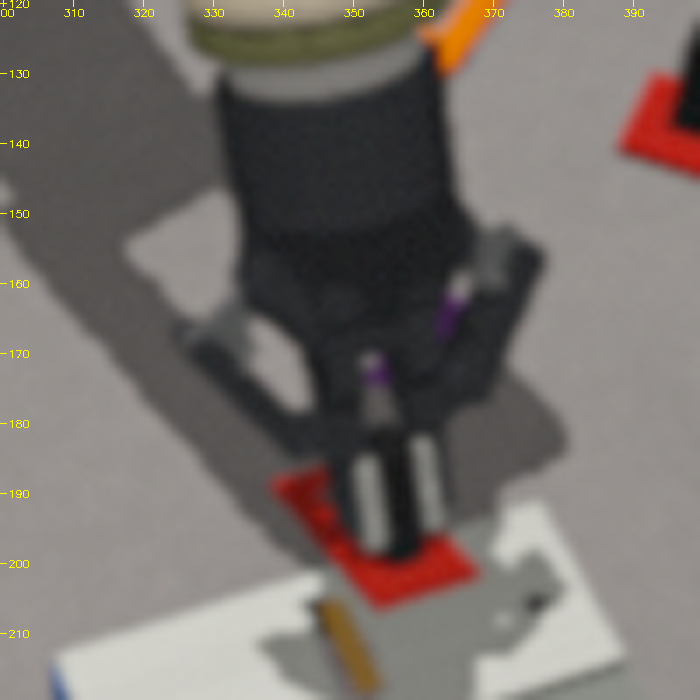

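View pics/f_t.png

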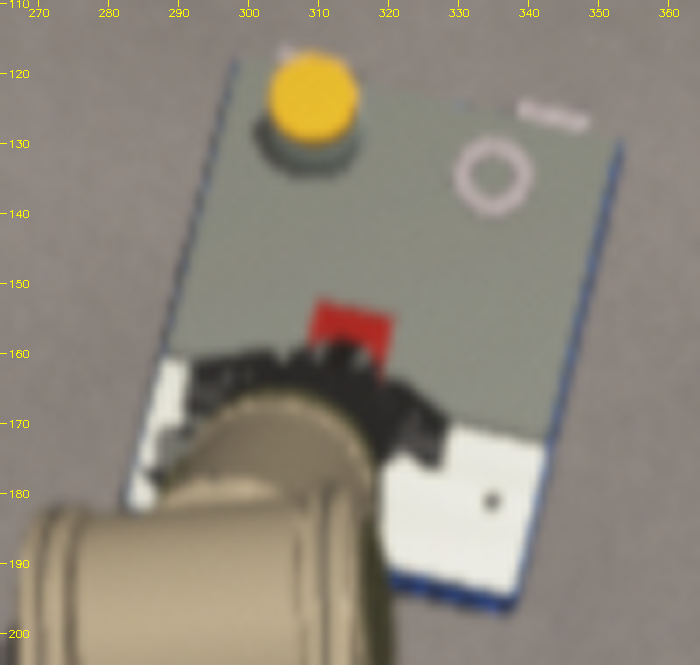

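Run:
```python
from hk import *
from scipy.optimize import least_squares
o=load('2');p,Rm=rd()
P=np.stack([Rm[:,2]*0,Rm[:,1],-Rm[:,0]],1);P[:,0]=np.cross(P[:,1],P[:,2])
def pr(g,k,L,dth=0,dps=0):
    Q=P@R.from_rotvec([0,dth,dps]).as_matrix();eye=p-P@g
    # rotate about tcp
    return proj(o[k],[p+Q@(np.array(a)-g) for a in L])
L={'scene':[(78,20,2.5),(78,-20,2.5),(-27,-20,2.5)],'top':[(78,20,2.5),(78,-20,2.5)]}
ob={'scene':[(367.8,201.4),(353.9,206.4),(338.8,188.8)],'top':[(309.9,152.4),(320.8,154.9)]}
g=np.array([52,0,11.5])
for k in L:print(k,(pr(g,k,L[k])-ob[k]).round(1).tolist(),'px-resid')
s=least_squares(lambda q:np.concatenate([(pr(q[:3],k,L[k],q[3],q[4])-ob[k]).ravel() for k in L]),[52,0,11.5,0,0])
print(s.x.round(3),np.abs(s.fun).max())
s=least_squares(lambda q:np.concatenate([(pr(np.r_[q[:2],11.5],k,L[k])-ob[k]).ravel() for k in L]),[52,0])
print(s.x.round(3),s.fun.round(1))
```

```text
scene [[0.2, -0.8], [-1.0, -0.9], [-0.6, -0.4]] px-resid
top [[-0.0, -0.2], [0.2, -0.2]] px-resid
[ 5.3723e+01 -1.2700e+00  1.4970e+01  1.1000e-02 -5.0000e-03] 0.677729136205528
[50.735 -0.266] [ 0.6 -0.6 -0.7 -0.7 -0.4 -0.2 -0.  -0.6  0.2 -0.5]
```

Run:
```python
from hk import *
go(-14,44,.5);go(-14,23,.5)
```

```text
to [558.3  32.1 159. ] delta mm [ 51.3   0.2 -27.6] rot [-0. -0. -0.] | 58.3 0.0
to [558.3  32.1 138. ] delta mm [ 69.8   0.2 -37.6] rot [-0. -0. -0.] | 79.3 0.0
```

Request:
drive_tool(
  deltas=[
    [255,0.005,0,-0.0027,0,0,0],
    [255,0.012,0,-0.0065,0,0,0],
    [255,0.02,0,-0.0108,0,0,0],
    [255,0.028,0,-0.0151,0,0,0],
    [255,0.036,0,-0.0194,0,0,0],
    [255,0.043,0,-0.0232,0,0,0],
    [255,0.048,0,-0.0259,0,0,0],
    [255,0.0513,0.0002,-0.0276,0,0,0],
    [255,0.0513,0.0002,-0.0276,0,0,0],
    [255,0.0513,0.0002,-0.0276,0,0,0],
  ],
)

```text
time: 6.13
tool_pos: [558.4, 32.2, 159.0]
tcp_rot: [0.0, 61.4, -13.0]
ft_force: [-0.4, -0.6, -1.7]
finger_gap: 13.5
```

```bash
python3 ap.py .0513 .0002 -.0276 0 0 0
python3 - <<'E'
from hk import *
o=both('3')
crop(o['scene'],315,160,405,235,8,'g_s');crop(o['top'],290,140,350,195,8,'g_t')
go(-14,34,.5)
E
```

```text
t 6.13 cmd [558.3  32.2 159. ] meas [558.4  32.2 159. ] rot err deg [-0.    0.01 -0.  ] F [-0.4 -0.6 -1.7] gap 13.5 j [  3. -21. 124. -10.  50. -69.]
to [558.3  32.1 149. ] delta mm [ 8.8 -0.  -4.8] rot [-0. -0. -0.] | 10.0 0.0
```

View pics/g_s.png

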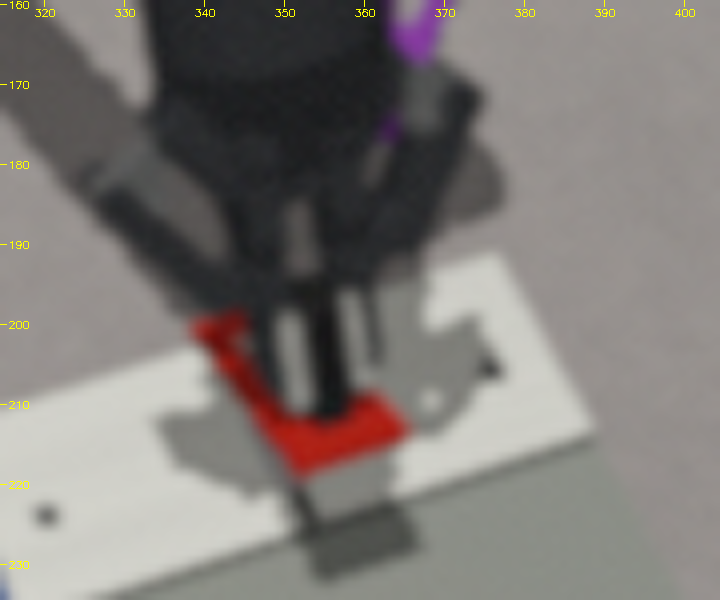

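Request:
drive_tool(
  deltas=[
    [255,0.0008,0,-0.0005,0,0,0],
    [255,0.0018,0,-0.001,0,0,0],
    [255,0.0027,0,-0.0015,0,0,0],
    [255,0.0035,0,-0.0019,0,0,0],
    [255,0.0044,0,-0.0024,0,0,0],
    [255,0.0048,0,-0.0026,0,0,0],
    [255,0.0051,0,-0.0028,0,0,0],
    [255,0.0053,0,-0.0029,0,0,0],
    [255,0.0053,0,-0.0029,0,0,0],
    [255,0.0053,0,-0.0029,0,0,0],
  ],
)

```text
time: 7.07
tool_pos: [558.3, 32.2, 153.0]
tcp_rot: [0.0, 61.4, -13.0]
ft_force: [-0.5, 0.5, -2.4]
finger_gap: 13.2
```

Request:
drive_tool(
  deltas=[
    [255,0.0005,0,-0.0003,0,0,0],
    [255,0.001,0,-0.0005,0,0,0],
    [255,0.0015,0,-0.0008,0,0,0],
    [255,0.002,0,-0.0011,0,0,0],
    [255,0.0025,0,-0.0014,0,0,0],
    [255,0.003,0,-0.0016,0,0,0],
    [255,0.0035,0,-0.0019,0,0,0],
    [255,0.0035,0,-0.0019,0,0,0],
    [255,0.0035,0,-0.0019,0,0,0],
    [255,0.0035,0,-0.0019,0,0,0],
  ],
)

```text
time: 7.9
tool_pos: [558.3, 32.2, 149.0]
tcp_rot: [0.0, 61.4, -13.0]
ft_force: [0.1, 0.2, -1.6]
finger_gap: 13.5
```

```bash
python3 ap.py .0088 0 -.0048 0 0 0
```

```text
t 7.9 cmd [558.3  32.2 149. ] meas [558.3  32.2 149. ] rot err deg [-0. -0.  0.] F [ 0.1  0.2 -1.6] gap 13.5 j [  3. -21. 125. -10.  49. -69.]
```

Request:
drive_tool(
  deltas=[
    [255,0.0005,0,-0.0003,0,0,0],
    [255,0.001,0,-0.0005,0,0,0],
    [255,0.0015,0,-0.0008,0,0,0],
    [255,0.002,0,-0.0011,0,0,0],
    [255,0.0025,0,-0.0014,0,0,0],
    [255,0.003,0,-0.0016,0,0,0],
    [255,0.0035,0,-0.0019,0,0,0],
    [255,0.004,0,-0.0022,0,0,0],
    [255,0.0044,0,-0.0024,0,0,0],
    [255,0.0044,0,-0.0024,0,0,0],
  ],
)

```text
time: 8.73
tool_pos: [558.3, 32.2, 143.9]
tcp_rot: [0.0, 61.4, -13.0]
ft_force: [-1.4, 0.2, -1.6]
finger_gap: 12.7
```

Request:
drive_tool(
  deltas=[
    [255,0.0005,0,-0.0003,0,0,0],
    [255,0.001,0,-0.0005,0,0,0],
    [255,0.0015,0,-0.0008,0,0,0],
    [255,0.002,0,-0.0011,0,0,0],
    [255,0.0025,0,-0.0014,0,0,0],
    [255,0.003,0,-0.0016,0,0,0],
    [255,0.0035,0,-0.0019,0,0,0],
    [255,0.004,0,-0.0022,0,0,0],
    [255,0.0048,0,-0.0026,0,0,0],
    [255,0.0053,0,-0.0029,0,0,0],
  ],
)

```text
time: 9.57
tool_pos: [558.3, 32.2, 137.9]
tcp_rot: [0.0, 61.4, -13.0]
ft_force: [0.9, 0.2, -0.9]
finger_gap: 13.2
```

```bash
python3 ap.py .0097 0 -.0053 0 0 0;python3 - <<'E'
from hk import *
for x in(-4,4,7,10): go(x,23,.5)
E
```

```text
t 9.57 cmd [558.3  32.2 138. ] meas [558.3  32.2 137.9] rot err deg [-0.  0. -0.] F [ 0.9  0.2 -0.9] gap 13.2 j [  3. -20. 125. -10.  47. -69.]
to [568.1  29.9 138. ] delta mm [ 4.8 -0.   8.9] rot [-0. -0. -0.] | 10.1 0.0
to [575.9  28.1 138. ] delta mm [ 8.6 -0.  15.9] rot [-0. -0. -0.] | 18.1 0.0
to [578.8  27.4 138. ] delta mm [10.  -0.  18.5] rot [-0. -0. -0.] | 21.1 0.0
to [581.7  26.7 138. ] delta mm [11.5 -0.  21.1] rot [-0. -0. -0.] | 24.1 0.0
```

Request:
drive_tool(
  deltas=[
    [255,0.0005,0,0.0009,0,0,0],
    [255,0.001,0,0.0018,0,0,0],
    [255,0.0014,0,0.0026,0,0,0],
    [255,0.0019,0,0.0035,0,0,0],
    [255,0.0024,0,0.0044,0,0,0],
    [255,0.0029,0,0.0053,0,0,0],
    [255,0.0033,0,0.0062,0,0,0],
    [255,0.0036,0,0.0066,0,0,0],
    [255,0.0038,0,0.007,0,0,0],
    [255,0.0038,0,0.007,0,0,0],
  ],
)

```text
time: 10.4
tool_pos: [566.1, 30.4, 138.0]
tcp_rot: [0.0, 61.4, -13.0]
ft_force: [-0.1, -0.1, -2.4]
finger_gap: 13.3
```

Request:
drive_tool(
  deltas=[
    [255,0.0005,0,0.0009,0,0,0],
    [255,0.001,0,0.0018,0,0,0],
    [255,0.0014,0,0.0026,0,0,0],
    [255,0.0019,0,0.0035,0,0,0],
    [255,0.0021,0,0.004,0,0,0],
    [255,0.0024,0,0.0044,0,0,0],
    [255,0.0024,0,0.0044,0,0,0],
    [255,0.0024,0,0.0044,0,0,0],
    [255,0.0024,0,0.0044,0,0,0],
    [255,0.0024,0,0.0044,0,0,0],
  ],
)

```text
time: 11.23
tool_pos: [570.9, 29.3, 138.0]
tcp_rot: [0.0, 61.4, -13.0]
ft_force: [0.2, 0.2, -1.9]
finger_gap: 13.2
```

```bash
python3 ap.py .0062 0 .0114 0 0 0
python3 - <<'E'
from hk import *
o=both('4')
crop(o['scene'],315,180,405,250,8,'h_s')
E
```

```text
t 11.23 cmd [570.9  29.3 138. ] meas [570.9  29.3 138. ] rot err deg [-0.  0.  0.] F [ 0.2  0.2 -1.9] gap 13.2 j [  2. -18. 124. -10.  47. -69.]
```

View pics/h_s.png

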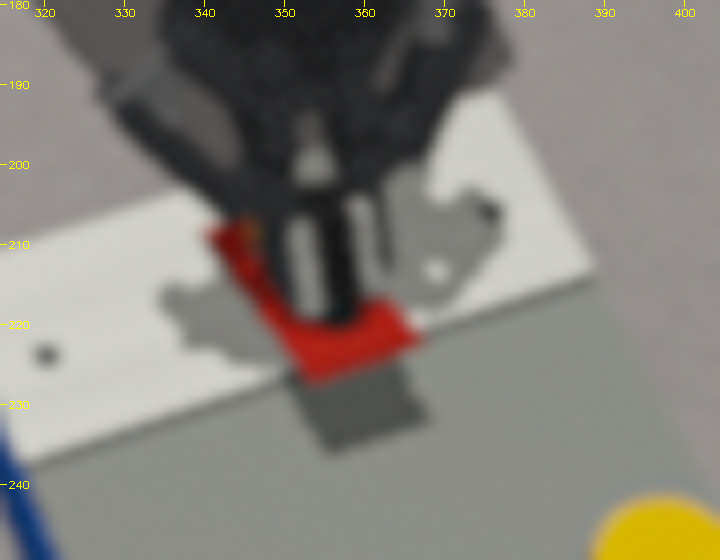

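The brass head shows in the eye at (346,209), and sliding in met no force, so the lip is under the head. I'll keep going gently to the stem.

Request:
drive_tool(
  deltas=[
    [255,0.0005,0,0.0009,0,0,0],
    [255,0.001,0,0.0018,0,0,0],
    [255,0.0014,0,0.0026,0,0,0],
    [255,0.0019,0,0.0035,0,0,0],
    [255,0.0021,0,0.004,0,0,0],
    [255,0.0024,0,0.0044,0,0,0],
    [255,0.0024,0,0.0044,0,0,0],
    [255,0.0024,0,0.0044,0,0,0],
    [255,0.0024,0,0.0044,0,0,0],
    [255,0.0024,0,0.0044,0,0,0],
  ],
)

```text
time: 12.17
tool_pos: [575.8, 28.2, 138.0]
tcp_rot: [0.0, 61.4, -13.0]
ft_force: [-0.4, -0.3, -2.1]
finger_gap: 13.1
```

Request:
drive_tool(
  deltas=[
    [255,0.0002,0,0.0004,0,0,0],
    [255,0.0004,0,0.0007,0,0,0],
    [255,0.0006,0,0.0011,0,0,0],
    [255,0.0008,0,0.0014,0,0,0],
    [255,0.001,0,0.0018,0,0,0],
    [255,0.001,0,0.0018,0,0,0],
    [255,0.001,0,0.0018,0,0,0],
    [255,0.001,0,0.0018,0,0,0],
    [255,0.001,0,0.0018,0,0,0],
    [255,0.001,0,0.0018,0,0,0],
  ],
)

```text
time: 13.0
tool_pos: [577.8, 27.7, 138.0]
tcp_rot: [0.0, 61.4, -13.0]
ft_force: [-0.0, 0.6, -1.8]
finger_gap: 13.1
```

```bash
python3 ap.py .0034 0 .0062 0 0 0
```

```text
t 13.0 cmd [577.8  27.7 138. ] meas [577.8  27.7 138. ] rot err deg [-0. -0.  0.] F [-0.   0.6 -1.8] gap 13.1 j [  2. -16. 123. -10.  46. -70.]
```

X is now nominally 6. I'll take 1.5 mm steps from here.

Request:
drive_tool(
  deltas=[
    [255,0.0002,0,0.0003,0,0,0],
    [255,0.0003,0,0.0006,0,0,0],
    [255,0.0005,0,0.0009,0,0,0],
    [255,0.0006,0,0.0011,0,0,0],
    [255,0.0007,0,0.0013,0,0,0],
    [255,0.0007,0,0.0013,0,0,0],
    [255,0.0007,0,0.0013,0,0,0],
    [255,0.0007,0,0.0013,0,0,0],
    [255,0.0007,0,0.0013,0,0,0],
    [255,0.0007,0,0.0013,0,0,0],
  ],
)

```text
time: 13.83
tool_pos: [579.3, 27.4, 138.0]
tcp_rot: [0.0, 61.4, -13.0]
ft_force: [-0.3, 0.0, -2.5]
finger_gap: 13.3
```

Request:
drive_tool(
  deltas=[
    [255,0.0002,0,0.0003,0,0,0],
    [255,0.0003,0,0.0006,0,0,0],
    [255,0.0005,0,0.0009,0,0,0],
    [255,0.0006,0,0.0011,0,0,0],
    [255,0.0007,0,0.0013,0,0,0],
    [255,0.0007,0,0.0013,0,0,0],
    [255,0.0007,0,0.0013,0,0,0],
    [255,0.0007,0,0.0013,0,0,0],
    [255,0.0007,0,0.0013,0,0,0],
    [255,0.0007,0,0.0013,0,0,0],
  ],
)

```text
time: 14.67
tool_pos: [580.7, 27.1, 138.0]
tcp_rot: [0.0, 61.4, -13.0]
ft_force: [-0.3, 0.0, -2.1]
finger_gap: 13.2
```

```bash
python3 ap.py .0014 0 .0026 0 0 0
```

```text
t 14.67 cmd [580.7  27.  138. ] meas [580.7  27.1 138. ] rot err deg [-0.  0.  0.] F [-0.3  0.  -2.1] gap 13.2 j [  2. -16. 122. -10.  46. -70.]
```

Request:
drive_tool(
  deltas=[
    [255,0.0002,0,0.0003,0,0,0],
    [255,0.0003,0,0.0006,0,0,0],
    [255,0.0005,0,0.0009,0,0,0],
    [255,0.0006,0,0.0011,0,0,0],
    [255,0.0007,0,0.0013,0,0,0],
    [255,0.0007,0,0.0013,0,0,0],
    [255,0.0007,0,0.0013,0,0,0],
    [255,0.0007,0,0.0013,0,0,0],
    [255,0.0007,0,0.0013,0,0,0],
    [255,0.0007,0,0.0013,0,0,0],
  ],
)

```text
time: 15.5
tool_pos: [582.1, 26.7, 138.0]
tcp_rot: [0.0, 61.4, -13.0]
ft_force: [-0.5, -0.6, -2.4]
finger_gap: 13.3
```

```bash
python3 ap.py .0007 0 .0013 0 0 0
```

```text
t 15.5 cmd [582.2  26.7 138. ] meas [582.1  26.7 138. ] rot err deg [-0.  0. -0.] F [-0.5 -0.6 -2.4] gap 13.3 j [  2. -16. 122. -10.  46. -70.]
```

Request:
drive_tool(
  deltas=[
    [255,0.0002,0,0.0003,0,0,0],
    [255,0.0003,0,0.0006,0,0,0],
    [255,0.0005,0,0.0009,0,0,0],
    [255,0.0006,0,0.0011,0,0,0],
    [255,0.0007,0,0.0013,0,0,0],
    [255,0.0007,0,0.0013,0,0,0],
    [255,0.0007,0,0.0013,0,0,0],
    [255,0.0007,0,0.0013,0,0,0],
    [255,0.0007,0,0.0013,0,0,0],
    [255,0.0007,0,0.0013,0,0,0],
  ],
)

```text
time: 16.33
tool_pos: [583.3, 26.4, 137.7]
tcp_rot: [0.0, 61.4, -13.0]
ft_force: [-5.1, 0.6, -0.9]
finger_gap: 12.9
```

```bash
python3 ap.py .0007 0 .0013 0 0 0
python3 - <<'E'
from hk import *
o=both('5')
crop(o['scene'],320,190,390,245,10,'i_s')
E
```

```text
t 16.33 cmd [583.6  26.4 138. ] meas [583.3  26.4 137.7] rot err deg [-0.    0.05 -0.01] F [-5.1  0.6 -0.9] gap 12.9 j [  2. -15. 122. -10.  46. -70.]
```

View pics/i_s.png

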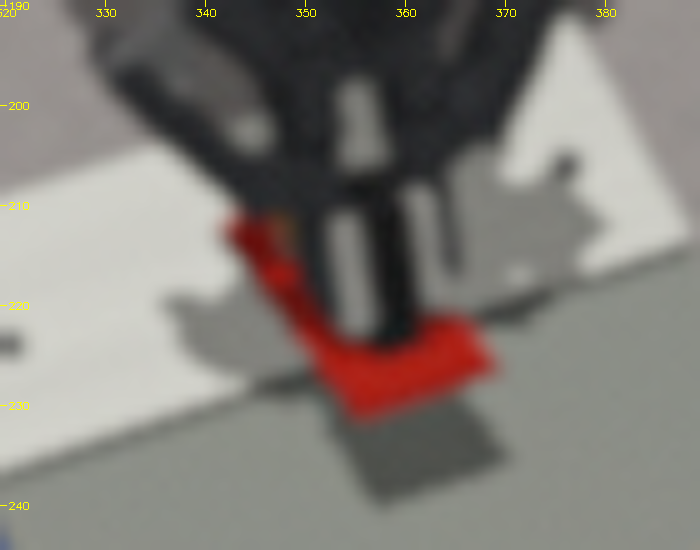

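```bash
echo '{"s":6.2}'>case.json
cat >> hk.py <<'E'
def path(W):
    for w in W:
        p,Rm=tool(*w);d=delta(p,Rm);print([255]+(d[0]/1000).round(4).tolist()+d[1].round(3).tolist())
E
python3 - <<'E'
from hk import *
path([(9.1,23,.5),(8.6,23,.5)]+[(8.6,23-5.5*i/7,.5-.25*i/7) for i in range(1,8)]+[(8.6,17.5,.25)])
E
```

```text
[255, -0.0003, -0.0, -0.0005, -0.0, -0.0, -0.0]
[255, -0.0005, -0.0, -0.001, -0.0, -0.0, -0.0]
[255, 0.002, -0.0, -0.001, -0.0, 0.035, -0.0]
[255, 0.0046, -0.0, -0.001, -0.0, 0.071, -0.0]
[255, 0.0072, -0.0, -0.0012, -0.0, 0.107, -0.0]
[255, 0.0097, -0.0, -0.0014, -0.0, 0.143, -0.0]
[255, 0.0123, -0.0, -0.0016, -0.0, 0.178, -0.0]
[255, 0.0149, -0.0, -0.002, -0.0, 0.214, -0.0]
[255, 0.0175, -0.0, -0.0024, -0.0, 0.25, -0.0]
[255, 0.0175, -0.0, -0.0024, -0.0, 0.25, -0.0]
```

Request:
drive_tool(
  deltas=[
    [255,-0.0003,0,-0.0005,0,0,0],
    [255,-0.0005,0,-0.001,0,0,0],
    [255,0.0007,0,-0.001,0,0.018,0],
    [255,0.002,0,-0.001,0,0.035,0],
    [255,0.0033,0,-0.001,0,0.053,0],
    [255,0.0046,0,-0.001,0,0.071,0],
    [255,0.0059,0,-0.0011,0,0.089,0],
    [255,0.0072,0,-0.0012,0,0.107,0],
    [255,0.0072,0,-0.0012,0,0.107,0],
    [255,0.0072,0,-0.0012,0,0.107,0],
  ],
)

```text
time: 17.27
tool_pos: [586.3, 25.6, 131.1]
tcp_rot: [0.0, 67.5, -13.0]
ft_force: [-0.3, 0.1, -1.4]
finger_gap: 13.2
```

```bash
python3 ap.py .0072 0 -.0012 0 .107 0
python3 - <<'E'
from hk import *
# now theta .393 Z 20.64
path([(8.6,20.64-i*4.64/9,.393-i*.193/9) for i in range(1,10)]);go(8.6,16,.2)
E
```

```text
t 17.27 cmd [585.9  25.8 131.1] meas [586.3  25.6 131.1] rot err deg [ 0.02  0.01 -0.01] F [-0.3  0.1 -1.4] gap 13.2 j [  1. -10. 116.  -7.  52. -73.]
[255, 0.0015, -0.0, 0.0001, -0.0, 0.021, -0.0]
[255, 0.0031, -0.0, 0.0001, -0.0, 0.043, -0.0]
[255, 0.0047, -0.0, 0.0001, -0.0, 0.064, -0.0]
[255, 0.0063, -0.0, 0.0, -0.0, 0.085, -0.0]
[255, 0.008, -0.0, -0.0, -0.0, 0.107, -0.0]
[255, 0.0096, -0.0, -0.0001, -0.0, 0.128, -0.0]
[255, 0.0112, -0.0, -0.0002, -0.0, 0.15, -0.0]
[255, 0.0128, -0.0, -0.0003, -0.0, 0.171, -0.0]
[255, 0.0144, -0.0, -0.0005, -0.0, 0.193, -0.0]
to [590.8  24.6 117.6] delta mm [14.4 -0.  -0.5] rot [-0.     0.193 -0.   ] | 14.4 11.0
```

Request:
drive_tool(
  deltas=[
    [255,0.0015,0,0.0001,0,0.021,0],
    [255,0.0031,0,0.0001,0,0.043,0],
    [255,0.0047,0,0.0001,0,0.064,0],
    [255,0.0063,0,0,0,0.085,0],
    [255,0.008,0,0,0,0.107,0],
    [255,0.008,0,0,0,0.107,0],
    [255,0.008,0,0,0,0.107,0],
    [255,0.008,0,0,0,0.107,0],
    [255,0.008,0,0,0,0.107,0],
    [255,0.008,0,0,0,0.107,0],
  ],
)

```text
time: 18.1
tool_pos: [588.7, 25.2, 123.7]
tcp_rot: [0.0, 73.6, -13.0]
ft_force: [1.1, 0.2, -1.5]
finger_gap: 13.1
```

```bash
python3 ap.py .0080 0 0 0 .107 0
python3 - <<'E'
from hk import *
z0=18.1;t0=.286
path([(8.6,z0-i*(z0-12)/9,t0-i*t0/9) for i in range(1,10)])
E
```

```text
t 18.1 cmd [588.9  25.1 123.7] meas [588.7  25.2 123.7] rot err deg [-0.01 -0.   -0.  ] F [ 1.1  0.2 -1.5] gap 13.1 j [ -0.  -4. 110.  -4.  58. -76.]
[255, 0.0022, -0.0, 0.0001, -0.0, 0.031, -0.0]
[255, 0.0045, -0.0, 0.0002, -0.0, 0.063, -0.0]
[255, 0.0069, -0.0, 0.0003, -0.0, 0.095, -0.0]
[255, 0.0092, -0.0, 0.0003, -0.0, 0.127, -0.0]
[255, 0.0115, -0.0, 0.0002, -0.0, 0.159, -0.0]
[255, 0.0139, -0.0, 0.0001, -0.0, 0.19, -0.0]
[255, 0.0162, -0.0, -0.0001, -0.0, 0.222, -0.0]
[255, 0.0186, -0.0, -0.0003, -0.0, 0.254, -0.0]
[255, 0.0209, -0.0, -0.0006, -0.0, 0.286, -0.0]
```

Request:
drive_tool(
  deltas=[
    [255,0.0022,0,0.0001,0,0.031,0],
    [255,0.0045,0,0.0002,0,0.063,0],
    [255,0.0069,0,0.0003,0,0.095,0],
    [255,0.0092,0,0.0003,0,0.127,0],
    [255,0.0115,0,0.0002,0,0.159,0],
    [255,0.0139,0,0.0001,0,0.19,0],
    [255,0.0162,0,-0.0001,0,0.222,0],
    [255,0.0186,0,-0.0003,0,0.254,0],
    [255,0.0209,0,-0.0006,0,0.286,0],
    [255,0.0209,0,-0.0006,0,0.286,0],
  ],
)

```text
time: 18.93
tool_pos: [594.4, 23.7, 103.1]
tcp_rot: [178.4, 89.9, 165.4]
ft_force: [1.1, 0.1, -2.3]
finger_gap: 12.9
```

```bash
python3 ap.py .0209 0 -.0006 0 .286 0
python3 - <<'E'
from hk import *
o=both('6')
crop(o['scene'],320,190,390,245,10,'j_s');crop(o['top'],290,140,350,195,10,'j_t')
go(8.6,12,0);go(0,12,0)
E
```

```text
t 18.93 cmd [594.1  23.9 103.5] meas [594.4  23.7 103.1] rot err deg [ 0.01  0.08 -0.01] F [ 1.1  0.1 -2.3] gap 12.9 j [ -3.  12.  94.   0.  74. -80.]
to [594.1  23.9 103.5] delta mm [-0. -0.  0.] rot [-0. -0. -0.] | 0.0 0.0
to [585.7  25.8 103.5] delta mm [-0.  -0.  -8.6] rot [-0. -0. -0.] | 8.6 0.0
```

View pics/j_s.png

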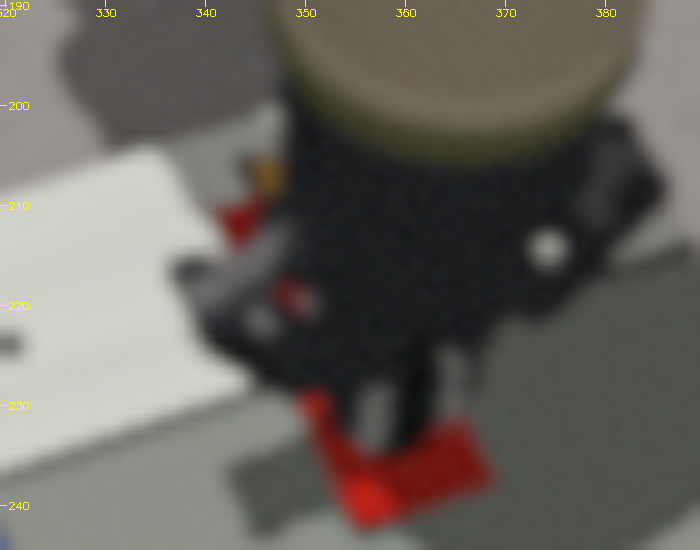

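View pics/j_t.png

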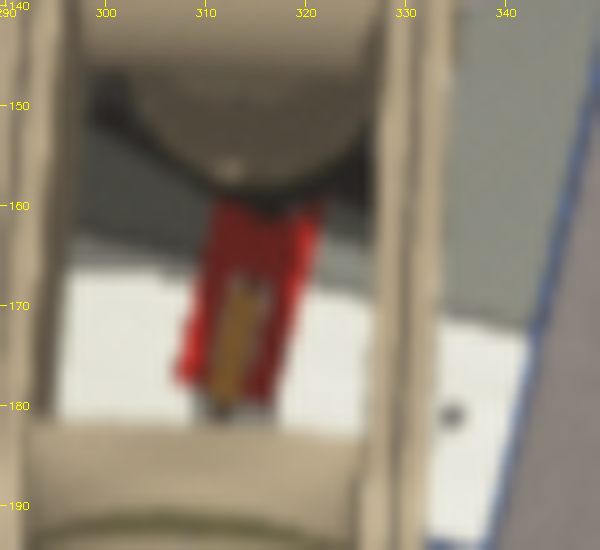

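Run:
```python
from hk import *
o=load('6')
crop(o['top'],302,156,328,186,24,'k_t')
p,Rm=rd()
# predicted pixels
C=R.from_euler('z',-13,degrees=True).as_matrix()
S=CASE['p']+C@np.array([6.2,-.9,0])
print('eye',proj(o['top'],[S+C@np.array([8.6+a,b,14.5]) for a,b in((18,8),(18,-8),(-18,-8),(-18,8))]).round(1).tolist())
print('plate',proj(o['top'],[S+C@np.array([8.6+a,b,14.5]) for a,b in((30,20),(30,-20),(-27,-20),(-27,20))]).round(1).tolist())
print('head',proj(o['top'],[S+C@np.array([a,b,25]) for a,b in((22,5.5),(22,-5.5),(-22,-5.5),(-22,5.5))]).round(1).tolist())
```

```text
eye [[312.9, 166.6], [317.0, 167.5], [314.8, 176.7], [310.7, 175.7]]
plate [[310.5, 162.8], [320.9, 165.2], [317.4, 179.7], [307.0, 177.3]]
head [[313.2, 167.3], [316.0, 168.0], [313.3, 179.3], [310.4, 178.7]]
```

View pics/k_t.png

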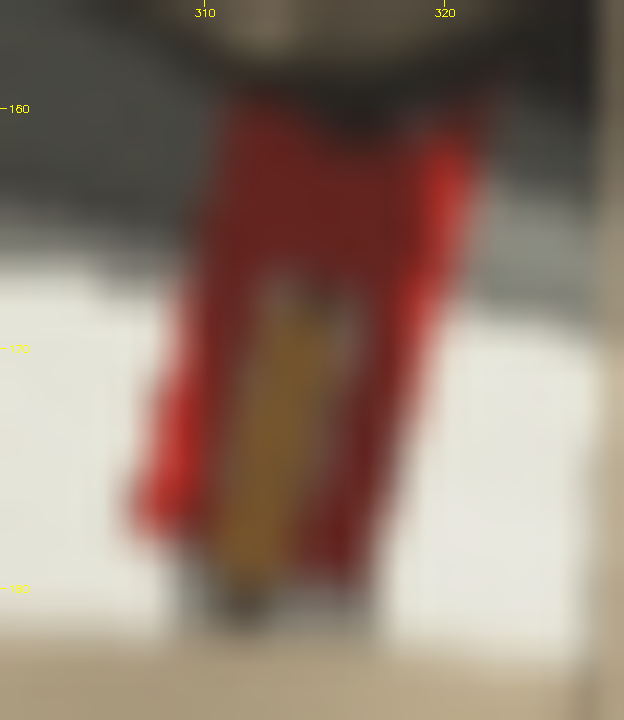

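Top view: the plate is level and hooked. The brass head (u≈312.5 at row 175) lies centred over the plate (307.5–317.8), and the lip end is hidden under the head. Next I slide back to -x.

Request:
drive_tool(
  deltas=[
    [255,0,0,-0.0011,0,0,0],
    [255,0,0,-0.0022,0,0,0],
    [255,0,0,-0.0033,0,0,0],
    [255,0,0,-0.0044,0,0,0],
    [255,0,0,-0.0055,0,0,0],
    [255,0,0,-0.0066,0,0,0],
    [255,0,0,-0.0077,0,0,0],
    [255,0,0,-0.0086,0,0,0],
    [255,0,0,-0.0086,0,0,0],
    [255,0,0,-0.0086,0,0,0],
  ],
)

```text
time: 19.87
tool_pos: [585.7, 25.9, 103.5]
tcp_rot: [147.5, 90.0, 134.5]
ft_force: [0.8, -0.4, -0.9]
finger_gap: 13.2
```

Request:
drive_tool(
  deltas=[
    [255,0.0006,0,0,0,0,0],
    [255,0.0012,0,0,0,0,0],
    [255,0.0018,0,0,0,0,0],
    [255,0.0024,0,0,0,0,0],
    [255,0.003,0,0,0,0,0],
    [255,0.0035,0,0,0,0,0],
    [255,0.0035,0,0,0,0,0],
    [255,0.0035,0,0,0,0,0],
    [255,0.0035,0,0,0,0,0],
    [255,0.0035,0,0,0,0,0],
  ],
)

```text
time: 20.7
tool_pos: [585.8, 25.9, 100.1]
tcp_rot: [142.0, 90.0, 129.0]
ft_force: [-0.5, 0.0, -1.1]
finger_gap: 13.2
```

```bash
python3 ap.py .0035 0 -.0086 0 0 0
```

```text
t 20.7 cmd [585.7  25.9 100. ] meas [585.8  25.9 100.1] rot err deg [-0.   -0.01 -0.  ] F [-0.5  0.  -1.1] gap 13.2 j [ -2.  11.  95.   0.  74. -79.]
```

Request:
drive_tool(
  deltas=[
    [255,0.0003,0,0,0,0,0],
    [255,0.0006,0,0,0,0,0],
    [255,0.0009,0,0,0,0,0],
    [255,0.0012,0,0,0,0,0],
    [255,0.0015,0,0,0,0,0],
    [255,0.0018,0,0,0,0,0],
    [255,0.002,0,0,0,0,0],
    [255,0.002,0,0,0,0,0],
    [255,0.002,0,0,0,0,0],
    [255,0.002,0,0,0,0,0],
  ],
)

```text
time: 21.53
tool_pos: [585.7, 25.9, 98.0]
tcp_rot: [146.1, 90.0, 133.1]
ft_force: [0.5, 0.3, -2.1]
finger_gap: 13.4
```

```bash
python3 ap.py .0020 0 0 0 0 0
```

```text
t 21.53 cmd [585.7  25.9  98. ] meas [585.7  25.9  98. ] rot err deg [-0. -0.  0.] F [ 0.5  0.3 -2.1] gap 13.4 j [ -2.  11.  95.   0.  73. -79.]
```

Request:
drive_tool(
  deltas=[
    [255,0.0003,0,0,0,0,0],
    [255,0.0006,0,0,0,0,0],
    [255,0.0009,0,0,0,0,0],
    [255,0.0012,0,0,0,0,0],
    [255,0.0015,0,0,0,0,0],
    [255,0.0015,0,0,0,0,0],
    [255,0.0015,0,0,0,0,0],
    [255,0.0015,0,0,0,0,0],
    [255,0.0015,0,0,0,0,0],
    [255,0.0015,0,0,0,0,0],
  ],
)

```text
time: 22.37
tool_pos: [585.7, 25.9, 96.5]
tcp_rot: [155.9, 90.0, 142.9]
ft_force: [-0.5, 0.8, -0.8]
finger_gap: 13.1
```

```bash
python3 ap.py .0015 0 0 0 0 0
```

```text
t 22.37 cmd [585.7  25.9  96.5] meas [585.7  25.9  96.5] rot err deg [ 0.  0. -0.] F [-0.5  0.8 -0.8] gap 13.1 j [ -2.  11.  96.   0.  73. -79.]
```

Request:
drive_tool(
  deltas=[
    [255,0.0003,0,0,0,0,0],
    [255,0.0006,0,0,0,0,0],
    [255,0.0009,0,0,0,0,0],
    [255,0.0012,0,0,0,0,0],
    [255,0.0015,0,0,0,0,0],
    [255,0.0015,0,0,0,0,0],
    [255,0.0015,0,0,0,0,0],
    [255,0.0015,0,0,0,0,0],
    [255,0.0015,0,0,0,0,0],
    [255,0.0015,0,0,0,0,0],
  ],
)

```text
time: 23.2
tool_pos: [585.7, 25.9, 95.0]
tcp_rot: [158.2, 90.0, 145.2]
ft_force: [-0.2, 0.7, -1.3]
finger_gap: 13.4
```

```bash
python3 ap.py .0015 0 0 0 0 0
```

```text
t 23.2 cmd [585.7  25.9  95. ] meas [585.7  25.9  95. ] rot err deg [-0.  0. -0.] F [-0.2  0.7 -1.3] gap 13.4 j [ -2.  11.  96.   0.  73. -79.]
```

Request:
drive_tool(
  deltas=[
    [255,0.0002,0,0,0,0,0],
    [255,0.0004,0,0,0,0,0],
    [255,0.0006,0,0,0,0,0],
    [255,0.0008,0,0,0,0,0],
    [255,0.001,0,0,0,0,0],
    [255,0.001,0,0,0,0,0],
    [255,0.001,0,0,0,0,0],
    [255,0.001,0,0,0,0,0],
    [255,0.001,0,0,0,0,0],
    [255,0.001,0,0,0,0,0],
  ],
)

```text
time: 24.03
tool_pos: [585.7, 25.9, 94.1]
tcp_rot: [150.5, 90.0, 137.5]
ft_force: [-1.3, 0.5, -0.1]
finger_gap: 13.1
```

```bash
python3 ap.py .0010 0 0 0 0 0
python3 - <<'E'
from hk import *
o=both('7')
crop(o['top'],302,150,332,190,15,'l_t');crop(o['scene'],325,190,395,245,10,'l_s')
E
```

```text
t 24.03 cmd [585.7  25.9  94. ] meas [585.7  25.9  94.1] rot err deg [-0. -0. -0.] F [-1.3  0.5 -0.1] gap 13.1 j [ -2.  11.  96.   0.  73. -79.]
```

View pics/l_t.png

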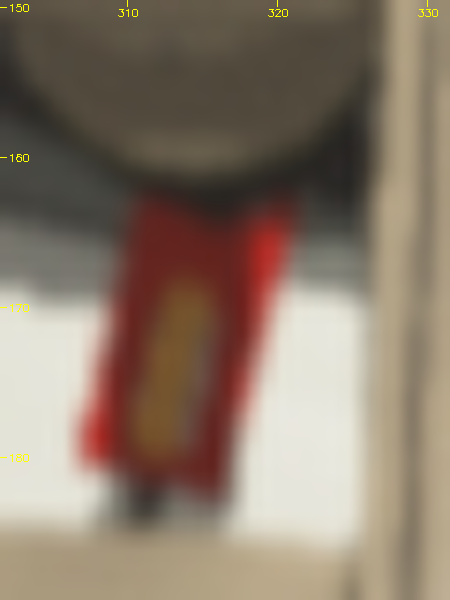

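View pics/l_s.png

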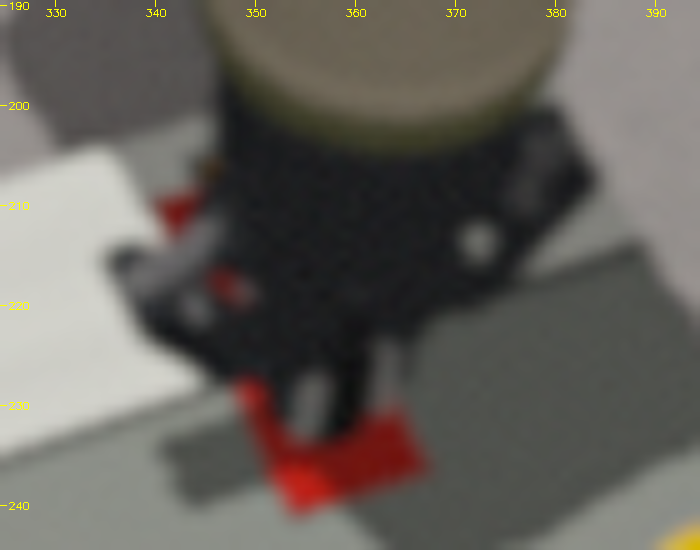

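Request:
drive_tool(
  deltas=[
    [255,0.0001,0,0,0,0,0],
    [255,0.0002,0,0,0,0,0],
    [255,0.0003,0,0,0,0,0],
    [255,0.0004,0,0,0,0,0],
    [255,0.0005,0,0,0,0,0],
    [255,0.0005,0,0,0,0,0],
    [255,0.0005,0,0,0,0,0],
    [255,0.0005,0,0,0,0,0],
    [255,0.0005,0,0,0,0,0],
    [255,0.0005,0,0,0,0,0],
  ],
)

```text
time: 24.97
tool_pos: [585.7, 25.9, 94.0]
tcp_rot: [141.3, 90.0, 128.3]
ft_force: [-4.6, 0.2, 6.2]
finger_gap: 13.6
```

```bash
python3 ap.py .0005 0 0 0 0 0
```

```text
t 24.97 cmd [585.7  25.9  93.5] meas [585.7  25.9  94. ] rot err deg [-0.   -0.01 -0.  ] F [-4.6  0.2  6.2] gap 13.6 j [ -2.  11.  96.   0.  73. -79.]
```

Touchdown at TCP z = 94.0, against 94.0 predicted for a seated plate. Now I release slowly and retreat upward.

Request:
drive_tool(
  deltas=[
    [250,-0.0003,0,0,0,0,0],
    [235,-0.0003,0,0,0,0,0],
    [220,-0.0003,0,0,0,0,0],
    [205,-0.0003,0,0,0,0,0],
    [190,-0.0003,0,0,0,0,0],
    [170,-0.0003,0,0,0,0,0],
    [150,-0.0003,0,0,0,0,0],
    [130,-0.0003,0,0,0,0,0],
    [110,-0.0003,0,0,0,0,0],
    [110,-0.0003,0,0,0,0,0],
  ],
)

```text
time: 25.8
tool_pos: [585.7, 25.9, 93.7]
tcp_rot: [160.3, 90.0, 147.3]
ft_force: [0.4, 0.5, 0.1]
finger_gap: 48.6
```

```bash
python3 ap.py -.0003 0 0 0 0 0
```

```text
t 25.8 cmd [585.7  25.9  93.8] meas [585.7  25.9  93.7] rot err deg [-0.  0. -0.] F [0.4 0.5 0.1] gap 48.6 j [ -2.  11.  96.   0.  73. -79.]
```

Request:
drive_tool(
  deltas=[
    [110,-0.004,0,0,0,0,0],
    [110,-0.012,0,0,0,0,0],
    [110,-0.024,0,0,0,0,0],
    [110,-0.04,0,0,0,0,0],
    [110,-0.06,0,0,0,0,0],
    [110,-0.082,0,0,0,0,0],
    [110,-0.105,0,0,0,0,0],
    [110,-0.128,0,0,0,0,0],
    [110,-0.145,0,0,0,0,0],
    [110,-0.15,0,0,0,0,0],
  ],
)

```text
time: 26.63
tool_pos: [587.7, 25.8, 249.5]
tcp_rot: [12.4, 89.6, -0.6]
ft_force: [-0.4, 0.4, 1.3]
finger_gap: 49.0
```

Request:
drive_tool(
  deltas=[
    [110,-0.01,-0.01,-0.01,0,0,0],
    [110,-0.02,0.0,-0.03,0,0,0],
    [110,-0.03,0.02,-0.05,0,0,0],
    [110,-0.04,0.05,-0.07,0,0,0],
    [110,-0.05,0.08,-0.09,0,0,0],
    [110,-0.06,0.11,-0.1,0,0,0],
    [110,-0.06,0.14,-0.1,0,0,0],
    [110,-0.06,0.17,-0.1,0,0,0],
    [110,-0.06,0.19,-0.1,0,0,0],
    [110,-0.06,0.2,-0.1,0,0,0],
  ],
)

```text
time: 27.47
tool_pos: [533.1, 245.7, 303.6]
tcp_rot: [141.2, 89.9, 128.3]
ft_force: [1.4, 0.2, 0.9]
finger_gap: 48.5
```

```bash
python3 ap.py -.21 .2 -.1 0 0 0
python3 - <<'E'
from hk import *
o=both('8')
crop(o['top'],275,130,360,202,9,'m_t');crop(o['scene'],310,180,400,250,8,'m_s')
cv2.imwrite('pics/m_full.png',o['scene']['frame'])
E
```

```text
t 27.47 cmd [533.4 243.2 303.9] meas [533.1 245.7 303.6] rot err deg [-0.13  0.03  0.02] F [1.4 0.2 0.9] gap 48.5 j [ 20.   4.  81.   0.  95. -57.]
```

View pics/m_t.png

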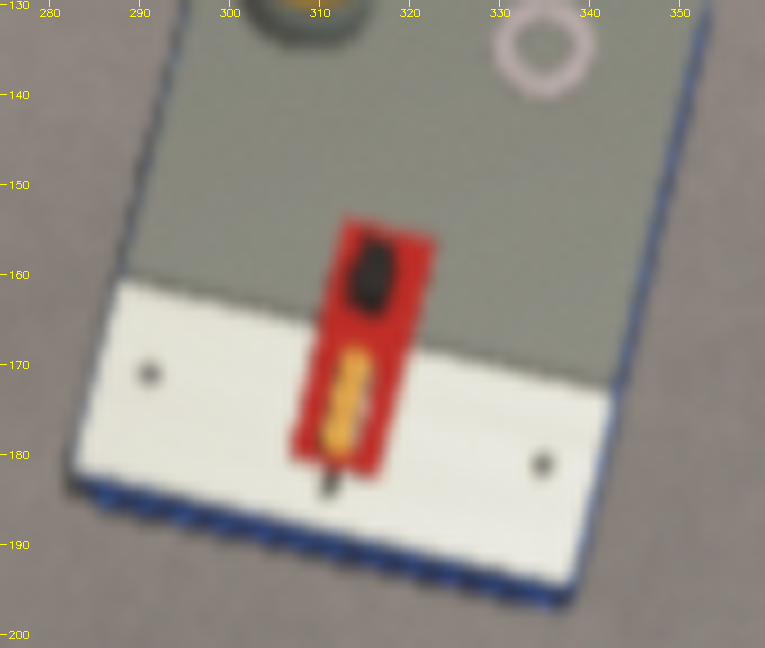

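View pics/m_s.png

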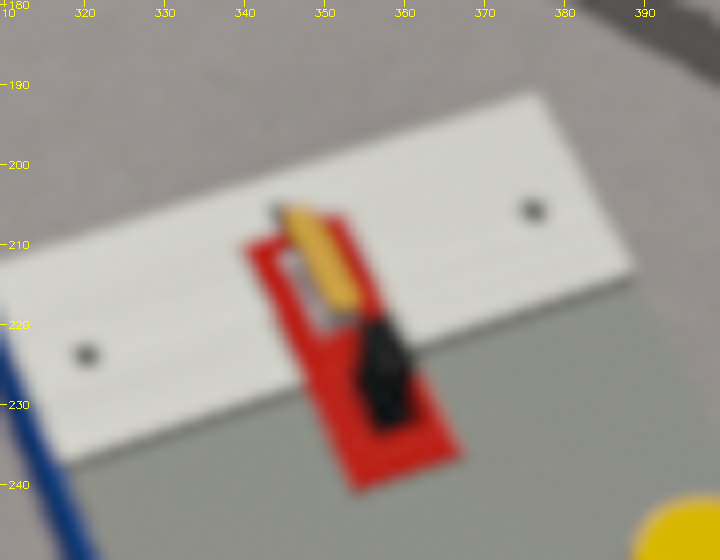

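View pics/m_full.png

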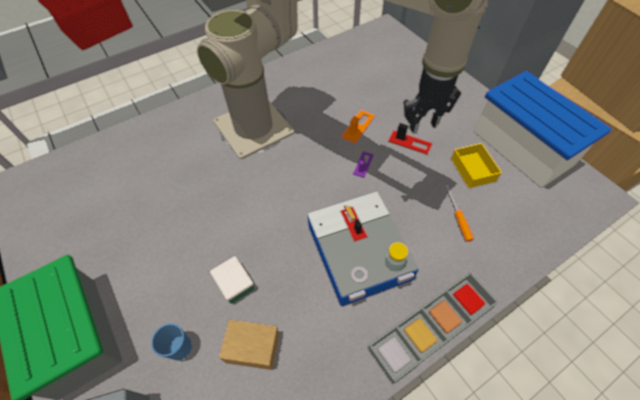

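Run:
```python
from hk import *
from scipy.optimize import least_squares
o=load('8')
PC=np.array([(78,20,5),(78,-20,5),(-27,-20,5),(-27,20,5)])
ob={'top':np.array([(345,218),(437,238),(378,478),(291,459)])/9+[274.5,129.5],
'scene':np.array([(463,455),(357,492),(243,246),(345,213)])/8+[309.5,179.5]}
def f(q,ks):return np.concatenate([(proj(o[k],PC@R.from_euler('zyx',[q[3],q[4],q[5]]).as_matrix().T+q[:3])-ob[k]).ravel() for k in ks])
s=least_squares(f,[535,37,80,-.22,0,0],args=(['top','scene'],));q=s.x
print('origin',q[:3].round(1),'yaw,pitch,roll',np.degrees(q[3:]).round(1),'maxres',np.abs(s.fun).max().round(2))
print('expected under-eye',(CASE['p']+down(-13)@np.array([6.2,-.9,0])).round(1))
```

```text
origin [534.5  38.6  77.2] yaw,pitch,roll [-13.1  -0.4  -1.3] maxres 0.52
expected under-eye [535.   37.5  80. ]
```

Request:
drive_tool(
  deltas=[
    [110,0,0,0,0,0,0],
    [110,0,0,0,0,0,0],
    [110,0,0,0,0,0,0],
    [110,0,0,0,0,0,0],
    [110,0,0,0,0,0,0],
    [110,0,0,0,0,0,0],
    [110,0,0,0,0,0,0],
    [110,0,0,0,0,0,0],
    [110,0,0,0,0,0,0],
    [110,0,0,0,0,0,0],
  ],
)

```text
time: 28.4
tool_pos: [533.4, 243.2, 303.9]
tcp_rot: [147.6, 90.0, 134.6]
ft_force: [0.7, 0.0, 0.3]
finger_gap: 48.2
```

```bash
python3 -c "
from bench import hand_in
print(hand_in())"
```

```text
the job is handed in; nothing more can be done
None
```

The smaller red latch plate is seated over the stud, let go, and the job is handed in at 28.4 s of the 58 s allowed.

- **Hooking:** I gripped the plate, tilted its tip down 0.5 rad, lowered the lip past the head and slid it under. It met the stem at about 5 N, which puts the stud about 6 mm towards the lid from the slot's middle.
- **Seating:** I levelled the plate, slid it back and lowered it round the foot. It stopped at a tool height of 94.0 mm, which is what a seated plate should give. The readings at the end of each move never went above about 8 N. At touchdown there was also about 4.6 N sideways along x, which went away on release.
- **Last checks:** Both camera views show the plate flat across ledge and lid, grip towards the lid, with the head over the eye. The fit gave a yaw of −13.1° against the case's −13.0°, and its position is within about 1.2 mm of what I expected.
- **One check disagreed slightly:** The camera fit put the underside at 77 mm instead of 80 mm, with about 1° of tilt. I put this down to camera error, since the touchdown height agreed. I compared the other objects only by eye, and they look unmoved. The robot was touching nothing at hand-in.

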